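# Hold the transmit key with the sample between the horns

### The arm

A 7-joint arm with a two-finger parallel gripper is mounted at the origin on the work surface. World frame = base frame: x ahead of the robot, y to its left, z up, the work surface at z = 0. Lengths are in m, angles in rad, forces in N, time in s.
With the tool pointing down it reaches from about 0.4 to 0.85 m from the base axis. Payload 10.4 kg.
Tool frame: the origin (TCP) lies at the very end of the fingers, on their centre line; the grasp point (between the pads) lies 19 mm behind it; z points along the fingers, y is the line along which they close (so a half turn about z gives the same grasp; the last joint's range is limited). The gripper opens to 87 mm and grips with 3 to 60 N. Pads are 19 mm wide; open, the fingers measure 117 mm over their backs; the gripper's body (75 mm by 190 mm) begins 51 mm behind the grasp point.
Start: joints at [1.251, 0.332, -0.065, 1.46, 0.022, 1.35, -0.088], TCP at [0.183, -0.598, 0.223] pointing down, gripper open.
Joint ranges: [-2.6, 2.6], [-0.5, 2.12], [-1.47, 1.34], [0.16, 2.42], [-1.27, 4.41], [0.06, 2.06], [-2.6, 2.6]. Speed limits (rad/s): [2.22, 2.22, 2.79, 2.79, 3.14, 3.14, 3.14].

### API

Orientations are given as a unit quaternion [x, y, z, w].
In Python, from bench import * gives the robot as it stands.
- The arm moves only by the tool carry_out, never from a script. Its argument "deltas" is a list of rows, each an object with "hand": the finger opening in mm, from 0 to 87; "dp": the shift along the tool's x, y, z each as a share of 250 mm, from -1 to 1, a list of three; "spin": the turn about the tool's z as a share of pi rad, from -1 to 1. In form: [{"hand": hand, "dp": [dx, dy, dz], "spin": spin}, ...]. A call has 1 to 20 rows; each row is the pose to reach, as a shift and turn from the pose commanded when the call began, along the tool's axes at that moment, turning the shorter way round; what a row does not reach only later rows make up. A row lasts 1/10 s, in which the tool goes at most 50 mm and 8.59 degrees, less where a joint would pass 70% of its speed; a pose out of reach is approached as far as the arm can. A call with a number of a shift or a turn outside -1 to 1 is refused whole. A call with a gripper value outside its range is refused whole. The fingers move at their own pace and stop on an object; "force" is the grip in N (left out, the last holds). Time passes only in rows, so rows that repeat a pose let the fingers close. It gives the time, the measured TCP pose, the force, the opening and the grip force at its end, in the units of the state.
- read_state(): the state, without advancing time (a new reading comes with each control period).
- camera(name): name is "scene" or "top" or "wrist"; returns the picture (420x560x3 uint8, red, green, blue); there is no depth.
- get_calibration(name): a dict with "fx", "fy", "cx", "cy" (pixels), "R" (3x3) and "t" (3): a world point X has camera coordinates R X + t; the wrist camera has in their place "mount" (4x4, takes a point from camera to tool coordinates, whose origin is the TCP and whose axes are the flange's). Camera axes: x right, y down, z forward; pixel columns grow to the right and rows downward; lengths in m; the calibration is good to about 2 mm. A picture is of the moment at which its call begins: read the wrist's pose just before it. get_calibration takes no time and is no camera call.
- close_job(): hands the job in; it is judged then, once.
The state is a dict: "time": time; "joint_positions": joint angles; "joint_vel": joint speeds; "joint_torque": joint torques, N m; "ee_pos": TCP position; "eef_rot": TCP orientation; "ft_force": force on the tool from outside, world axes, zero at the start; "torque": the same for the moment, N m; "width": finger opening in m; "grip_force": force on a finger pad.
Only numpy, scipy, OpenCV 4.12 (cv2) and the standard library are available. Lean on these libraries where they do the work, as an engineer would, in place of code of your own. Each camera call takes 0.05 s, during which the arm holds its last target. There are 200 camera calls.

### The job

Stand the square sample plate on the bench midway between the mouths of the two horn antennas, centred on the line that joins them and with its broad faces square to the horns, and let go of it. Only then press down the sprung hand lever on the key box with the fingers to half of its travel and keep it there: the program finishes while still holding the lever half down. Do not tip the sample over, and leave the round sample, the beaker and the jar where they are.

Things in the scene. Friction and masses are not known exactly. Their poses are not given: they have to be found in the camera images.
- square_sample: the sample to place: white square plate, 20 mm thick, 90 mm wide, upright in a grey foot 60 x 100 x 12 mm with a collar 34 x 70 mm up to 21 mm height; above that the plate is bare, to be gripped across its thickness from above. Total height 108 mm, about 0.32 kg. Origin: centre of the foot's underside. x = normal of the broad faces (both alike), y = along the plate's width, z up.
- round_sample: bystander: a white round disc 90 mm across, 20 mm thick, in the same kind of grey foot (60 x 100 x 12 mm), total height 108 mm. Origin: centre of the foot's underside; x = normal of the disc's faces, z up. Either of the two samples may stand in either place.
- mouth_right (a point): centre of the mouth of the right-hand (smaller y) horn: an aluminium cone 90 mm across at the mouth, axis 75 mm above the bench, on a round foot 90 mm across centred 75 mm behind the mouth. y axis points along the horn axis to the other mouth, 280 mm away; z up. Both horns are fixed to the bench, 120 mm high, and reach 145 mm back from the mouths.
- mouth_left (a point): centre of the mouth of the left-hand (larger y) horn antenna, same size and height, facing the right-hand horn; its frame has the same axes as that of mouth_right.
- keybox: grey key box fixed to the bench, 170 (x) x 100 (y) x 60 mm high, carrying the hand lever on its top. Origin: centre of the underside; x runs from the lever's paddle end towards its hinge end, z up.
- hinge (a point): point on the lever's hinge axis (along the box's y), 72 mm above the bench, 60 mm towards +x from the box's centre.
- paddle (a point): centre of the top of the white paddle (46 mm long, 50 mm wide, 10 mm thick) at the free end of the steel lever, 110 mm from the hinge. Released, it stands about 108 mm above the bench and the lever slopes up 16 degrees from the hinge; half pressed the paddle is 15 mm lower, at the bottom stop 30 mm lower, with the lever level.
- lever (a joint): angle of the hand lever: 0 rad released (up), 0.28 rad at the bottom stop, 0.14 rad at half travel. Springs back when let go. Pressing at the paddle takes about 4 N to start, 6.5 N at half and 9 N at the stop.
- beaker: bystander: glass beaker 64 mm across, 85 mm high. Origin: centre of the underside.
- jar: bystander: small jar 44 mm across, 60 mm high, between the key box and the right-hand horn. Origin: centre of the underside.
Mind the look-alikes: they are no part of the job. What is meant by the keybox is not brown or turquoise, and is the larger of those in its own colour.

How it is judged:
On the way, in this order (a step that is already met when the one before it is completed fails the run):
1. the square sample stands released midway between the horn mouths, square to them, the lever still up (y of square_sample in the frame of mouth_right between 0.125 and 0.155 m and x of square_sample in the frame of mouth_right between -0.015 and 0.015 m and angle between the x axis of square_sample and the y axis of mouth_right, either way round below 0.14 rad and angle between square_sample's own z axis and vertical below 0.06 rad and height (world z) of square_sample below 0.004 m and linear speed of square_sample below 0.02 m/s and contact force between each of the arm, the fingers and square_sample below 0.1 N and value of joint lever below 0.05 rad), for 0.3 s.
2. the lever is held half down by the fingers (value of joint lever between 0.095 and 0.185 rad and contact force between the fingers and keybox above 2.5 N), for 0.3 s.
At the end, for the whole second after the job is handed in: Square sample upright on the bench, released, at rest, within 15 mm of the midpoint between the mouths along and across their axis, faces square to it within 8 degrees; the fingers hold the lever still at half travel, 0.095 to 0.185 rad (5 mm either way at the paddle), with over 2.5 N (all of step 2 and y of square_sample in the frame of mouth_right between 0.125 and 0.155 m and x of square_sample in the frame of mouth_right between -0.015 and 0.015 m and angle between the x axis of square_sample and the y axis of mouth_right, either way round below 0.14 rad and angle between square_sample's own z axis and vertical below 0.06 rad and height (world z) of square_sample below 0.004 m and linear speed of square_sample below 0.02 m/s and contact force between each of the arm, the fingers and square_sample below 0.1 N and velocity of joint lever between -0.1 and 0.1 rad/s); the arm keeps its last pose, push and grip.
It fails at once if the lever is pressed while the square sample is not standing between the horns (more than 40 mm off the midpoint, or held) (value of joint lever above 0.06 rad and (y of square_sample in the frame of mouth_right below 0.1 m or y of square_sample in the frame of mouth_right above 0.18 m or x of square_sample in the frame of mouth_right above 0.04 m or x of square_sample in the frame of mouth_right below -0.04 m or contact force between the fingers and square_sample above 0.5 N)).
It fails at once if the square sample is tipped over (angle between square_sample's own z axis and vertical above 0.6 rad).
It fails at once if a bystander is moved by more than 20 mm or tipped (distance of any of round_sample, beaker, jar from where it was at the start of the episode above 0.02 m or angle between any of round_sample, beaker, jar's own z axis and vertical above 0.4 rad).
It also fails if it takes over 51 s, if anything falls off the work surface, if the arm or the gripper's body presses on something with over 40 N, if the wrist force passes 120 N, or if a joint passes its speed limit or range.

## Working session

There is one attempt and no reset: what is moved stays moved. The work goes in short steps, Python scripts to look and compute and a tool call to move; the robot and the scene stay as the last step left them, time stands still between calls to the robot, and variables do not carry over. Pictures are saved under pics/ and viewed, at most 10 in all, crops included, and the job is handed in when it is done.

Besides the shell and the picture viewer there is one more tool, called after ">>>" by a JSON object that holds its "op" and its "data", one argument or row to a line. carry_out: Moves the arm, as the interface text tells. Its arguments: {"type":"object","properties":{"deltas":{"type":"array","items":{"type":"object","properties":{"hand":{"type":"number"},"dp":{"type":"array","items":{"type":"number","minimum":-1,"maximum":1}},"spin":{"type":"number","minimum":-1,"maximum":1}}}},"force":{"type":"number"}},"required":["deltas"]}

```bash
mkdir -p pics
python3 - <<'E'
from bench import *
import cv2,numpy as np
for n in("scene","top"):
    im=camera(n); cv2.imwrite(f"pics/{n}0.png",im[...,::-1]); c=get_calibration(n)
    print(n,{k:np.round(v,3).tolist() for k,v in c.items()})
s=read_state();print(s["time"],s["ee_pos"],s["eef_rot"],s["ft_force"])
print(np.round(get_calibration("wrist")["mount"],3))
E
```

```text
scene {'fx': 435.057, 'fy': 435.057, 'cx': 278.027, 'cy': 210.929, 'R': [[-0.725, 0.689, -0.006], [0.456, 0.474, -0.753], [-0.516, -0.548, -0.658]], 't': [0.422, -0.119, 1.384]}
top {'fx': 538.706, 'fy': 538.706, 'cx': 275.702, 'cy': 204.809, 'R': [[0.085, -0.996, -0.004], [-0.976, -0.082, -0.203], [0.202, 0.022, -0.979]], 't': [-0.109, 0.484, 1.331]}
0.1 [ 0.18265515 -0.59732884  0.22181579] [ 9.89012088e-01  1.47833139e-01 -1.16507765e-04 -6.62181948e-04] [-0.87088882  0.22148069  0.26089814]
[[-0.    -0.968 -0.252  0.069]
 [ 1.    -0.     0.    -0.001]
 [-0.    -0.252  0.968 -0.163]
 [ 0.     0.     0.     1.   ]]
```

View pics/scene0.png

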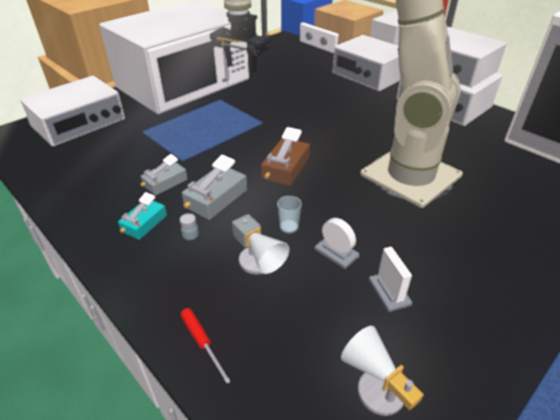

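View pics/top0.png

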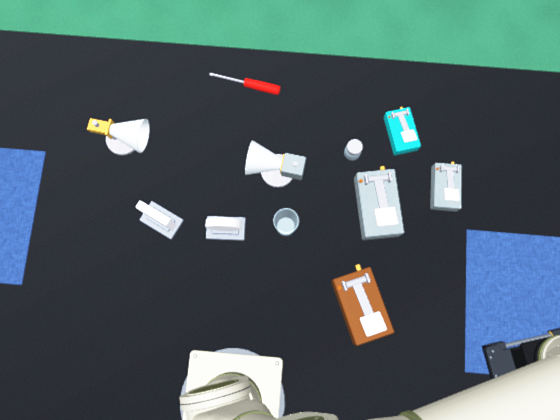

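The scene view shows the square plate at (393,275) and the look-alike round disc at (340,240). Key boxes are big grey (215,190), small grey (163,175), turquoise (142,215) and brown (287,158). In the top view these are square (160,218), round (225,225), big grey (380,205), small grey (447,187), turquoise (403,130) and brown (363,306). I choose the square plate at (160,218) and the big grey box at (380,205), and check both in a crop.

Run:
```python
import cv2,numpy as np
im=cv2.imread("pics/top0.png")
a=cv2.resize(im[100:250,80:320],None,fx=3.3,fy=3.3,interpolation=cv2.INTER_CUBIC)
cv2.imwrite("pics/c1.png",a)
b=cv2.resize(im[130:260,330:480],None,fx=4,fy=4,interpolation=cv2.INTER_CUBIC)
cv2.imwrite("pics/c2.png",b)
```

```text
(no output)
```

View pics/c1.png

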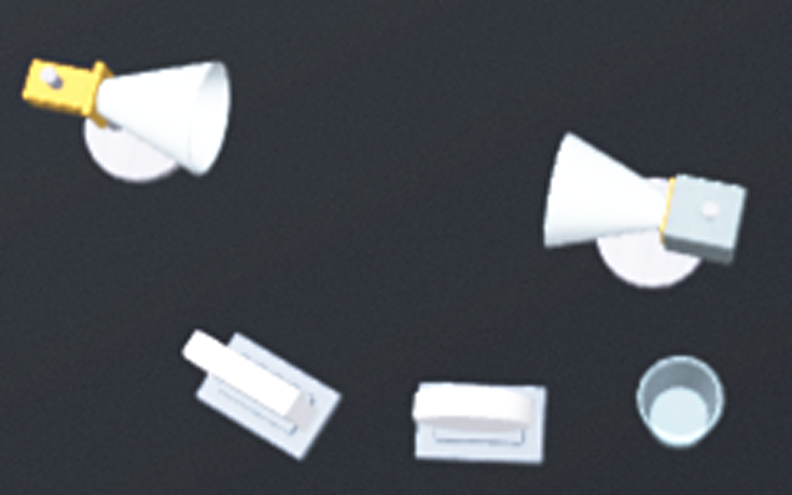

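View pics/c2.png

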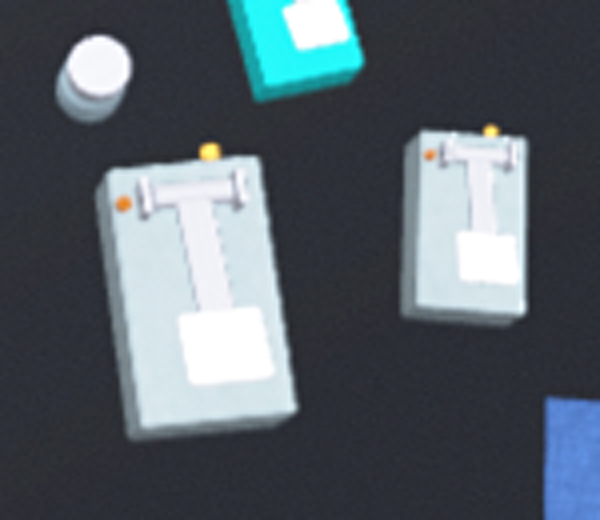

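The crop confirms it: the left sample is a straight-edged plate, with foot corners at crop (235,333), (341,397), (300,460) and (196,397). The right sample is curved, so it is the disc. The big grey box has its paddle around (227,347) in the second crop. Next I cast rays onto the known heights.

```bash
cat > h.py <<'E'
from bench import *
import cv2,numpy as np
def ray(px,z,name="top"):
    c=get_calibration(name);R=np.array(c["R"]);t=np.array(c["t"])
    px=np.atleast_2d(px).astype(float)
    d=np.c_[(px[:,0]-c["cx"])/c["fx"],(px[:,1]-c["cy"])/c["fy"],np.ones(len(px))]@R
    o=-R.T@t
    return o+d*((z-o[2])/d[:,2])[:,None]
def c1(p): return (np.array(p)+.5)/3.3-.5+[80,100]
def c2(p): return (np.array(p)+.5)/4-.5+[330,130]
E
python3 - <<'E'
from h import *
np.set_printoptions(precision=4,suppress=True)
def quad(n,P):
    s=np.linalg.norm(P-np.roll(P,-1,0),axis=1)
    e=(P[1]-P[0])+(P[2]-P[3]);print(n,P.mean(0),"sides",s,"dir01 deg",np.degrees(np.arctan2(e[1],e[0])))
quad("foot",ray(c1([(235,333),(341,397),(300,460),(196,397)]),.012))
quad("plate top",ray(c1([(196,330),(303,388),(290,417),(183,350)]),.108))
quad("round foot",ray(c1([(417,382),(546,387),(542,463),(415,458)]),.012))
r=ray(c1([(568,132),(545,245)]),.075);l=ray(c1([(224,62),(203,176)]),.075)
for P in(r,l):print("mouth",P.mean(0),np.linalg.norm(P[0]-P[1]),P[0]-P[1])
a,b=r.mean(0),l.mean(0);print("mid",(a+b)/2,np.linalg.norm(a-b),"axis deg",np.degrees(np.arctan2(b[1]-a[1],b[0]-a[0])))
quad("box",ray(c2([(103,172),(260,157),(298,412),(130,432)]),.06))
quad("paddle",ray(c2([(178,313),(265,308),(273,377),(190,385)]),.108))
print("beaker",ray(c1([(680,400)]),.085),"jar",ray(c2([(100,67)]),.06))
# foot by mask
im=cv2.imread("pics/top0.png");g=im.min(2)
print(g[215:222,150:175:4])
m=(g>100).astype(np.uint8);n,L,st,ce=cv2.connectedComponentsWithStats(m)
for i in range(1,n):
    if 200<st[i][4]<8000: print(st[i],ce[i])
E
```

```text
foot [0.434  0.2301 0.012 ] sides [0.1011 0.0589 0.0986 0.0593] dir01 deg -116.01944950580673
plate top [0.4361 0.2284 0.108 ] sides [0.0926 0.0234 0.096  0.0176] dir01 deg -115.19717129130684
round foot [0.4275 0.06   0.012 ] sides [0.1027 0.0609 0.1002 0.0609] dir01 deg -87.42581397393113
mouth [0.6059 0.0128 0.075 ] 0.09280331315227504 [ 0.0924 -0.0091  0.    ]
mouth [0.6398 0.286  0.075 ] 0.09443023997723769 [ 0.0944 -0.0038  0.    ]
mid [0.6228 0.1494 0.075 ] 0.2753385607338424 axis deg 82.9240799343112
box [ 0.5173 -0.3287  0.06  ] sides [0.1018 0.1667 0.1066 0.169 ] dir01 deg -78.93300684738418
paddle [ 0.4743 -0.3395  0.108 ] sides [0.0534 0.0429 0.0508 0.045 ] dir01 deg -80.74025787852686
beaker [[ 0.4458 -0.0963  0.085 ]] jar [[ 0.6611 -0.2587  0.06  ]]
[[255 255 255 255 227 229 222]
 [249 255 255 255 255 219 231]
 [213 255 255 255 255 202 229]
 [227 255 255 255 255 239 227]
 [231 223 255 255 255 237 201]
 [210 221 255 255 255 220 189]
 [221 231 237 255 255 214 162]]
[388 108  30  35 390] [404.5513 125.9308]
[  87  119   63   36 1517] [123.6032 134.6223]
[344 139  19  21 301] [353.1196 148.8106]
[ 245  140   61   47 1731] [272.9786 164.721 ]
[ 431  162   31   49 1415] [446.1611 185.9852]
[ 354  166   50   73 2842] [378.4251 203.5004]
[ 135  200   48   39 1004] [158.7659 218.1484]
[273 208  26  28 562] [285.6566 220.8238]
[205 216  41  25 917] [224.9291 227.5692]
[ 341  273   47   64 1065] [365.8197 306.4742]
[ 413  333  147   87 6170] [508.0971 392.0395]
[ 179  348  159   72 6870] [235.9128 387.4054]
```

```bash
cat >> h.py <<'E'
from scipy.spatial.transform import Rotation as Rn
def plan(wps,p=None,yaw=None):
    """each wp (x,y,z,closing angle deg): one call; prints dp, spin from the previous wp"""
    s=read_state(); R=Rn.from_quat(s["eef_rot"]).as_matrix()
    print("t",s["time"],"p",s["ee_pos"].round(4) if hasattr(s["ee_pos"],"round") else s["ee_pos"],"f",np.round(s["ft_force"],1),"w",s["width"],"tilt",np.round(R[2],3))
    p=np.array(s["ee_pos"]) if p is None else np.array(p)
    yaw=np.degrees(np.arctan2(R[1,1],R[0,1])) if yaw is None else yaw
    print("closing",yaw,"q",np.round(s["joint_positions"],2))
    for w in wps:
        a=np.radians(yaw); Y=np.array([np.cos(a),np.sin(a),0]);Z=np.array([0,0,-1.]);X=np.cross(Y,Z)
        d=np.array(w[:3])-p; tgt=yaw if w[3] is None else w[3]
        print(w,"dp",np.round(np.array([d@X,d@Y,d@Z])/.25,3),"spin",round(-(tgt-yaw)/180,4))
        p=np.array(w[:3]);yaw=tgt
E
python3 - <<'E'
from h import *
plan([(.36,-.42,.22,-73),(.5,-.2,.22,-49),(.48,.04,.22,-25.6),(.434,.229,.22,-25.6)])
E
```

```text
t 0.1 p [ 0.1827 -0.5973  0.2218] f [-0.9  0.2  0.3] w 0.08678533098623155 tilt [-0.    -0.001 -1.   ]
closing -72.99724829722322 q [ 1.25  0.33 -0.06  1.46  0.02  1.35 -0.09]
(0.36, -0.42, 0.22, -73) dp [ 0.886 -0.471  0.007] spin 0.0
(0.5, -0.2, 0.22, -49) dp [ 0.793 -0.678  0.   ] spin -0.1333
(0.48, 0.04, 0.22, -25.6) dp [ 0.569 -0.777  0.   ] spin -0.13
(0.434, 0.229, 0.22, -25.6) dp [ 0.602 -0.493  0.   ] spin -0.0
```

>>> {"op": "carry_out", "data": {
  "deltas": [
    {"hand": 87,"dp": [0.3,-0.16,0],"spin": 0},
    {"hand": 87,"dp": [0.6,-0.32,0],"spin": 0},
    {"hand": 87,"dp": [0.886,-0.471,0],"spin": 0},
    {"hand": 87,"dp": [0.886,-0.471,0],"spin": 0},
    {"hand": 87,"dp": [0.886,-0.471,0],"spin": 0},
    {"hand": 87,"dp": [0.886,-0.471,0],"spin": 0},
    {"hand": 87,"dp": [0.886,-0.471,0],"spin": 0}
  ]
}}

```text
time: 0.8
ee_pos: [0.361, -0.4193, 0.2224]
eef_rot: [0.989, 0.149, -0.0, -0.0]
ft_force: [-0.6, -0.3, 1.1]
width: 0.0871
grip_force: 0.0
```

>>> {"op": "carry_out", "data": {
  "deltas": [
    {"hand": 87,"dp": [0.793,-0.678,0],"spin": -0.1333},
    {"hand": 87,"dp": [0.793,-0.678,0],"spin": -0.1333},
    {"hand": 87,"dp": [0.793,-0.678,0],"spin": -0.1333},
    {"hand": 87,"dp": [0.793,-0.678,0],"spin": -0.1333},
    {"hand": 87,"dp": [0.793,-0.678,0],"spin": -0.1333},
    {"hand": 87,"dp": [0.793,-0.678,0],"spin": -0.1333},
    {"hand": 87,"dp": [0.793,-0.678,0],"spin": -0.1333},
    {"hand": 87,"dp": [0.793,-0.678,0],"spin": -0.1333}
  ]
}}

```text
time: 1.6
ee_pos: [0.4991, -0.2027, 0.2222]
eef_rot: [0.937, 0.349, -0.001, 0.0]
ft_force: [0.4, -1.0, -0.2]
width: 0.0867
grip_force: 0.0
```

>>> {"op": "carry_out", "data": {
  "deltas": [
    {"hand": 87,"dp": [0.569,-0.777,0],"spin": -0.13},
    {"hand": 87,"dp": [0.569,-0.777,0],"spin": -0.13},
    {"hand": 87,"dp": [0.569,-0.777,0],"spin": -0.13},
    {"hand": 87,"dp": [0.569,-0.777,0],"spin": -0.13},
    {"hand": 87,"dp": [0.569,-0.777,0],"spin": -0.13},
    {"hand": 87,"dp": [0.569,-0.777,0],"spin": -0.13},
    {"hand": 87,"dp": [0.569,-0.777,0],"spin": -0.13},
    {"hand": 87,"dp": [0.569,-0.777,0],"spin": -0.13}
  ]
}}

```text
time: 2.4
ee_pos: [0.4803, 0.0369, 0.2224]
eef_rot: [0.847, 0.531, -0.0, 0.0]
ft_force: [0.1, -0.8, -0.5]
width: 0.0871
grip_force: 0.0
```

>>> {"op": "carry_out", "data": {
  "deltas": [
    {"hand": 87,"dp": [0.602,-0.493,0],"spin": 0},
    {"hand": 87,"dp": [0.602,-0.493,0],"spin": 0},
    {"hand": 87,"dp": [0.602,-0.493,0],"spin": 0},
    {"hand": 87,"dp": [0.602,-0.493,0],"spin": 0},
    {"hand": 87,"dp": [0.602,-0.493,0],"spin": 0},
    {"hand": 87,"dp": [0.602,-0.493,0],"spin": 0},
    {"hand": 87,"dp": [0.602,-0.493,0],"spin": 0}
  ]
}}

```text
time: 3.1
ee_pos: [0.4351, 0.2264, 0.2222]
eef_rot: [0.847, 0.531, -0.0, 0.0]
ft_force: [-0.0, -1.0, -0.4]
width: 0.0871
grip_force: 0.0
```

Run:
```python
from h import *
plan([(.4345,.2295,.066,-25.6)])
cv2.imwrite("pics/w1.png",camera("wrist")[...,::-1])
s=read_state();T=np.array(get_calibration("wrist")["mount"]);c=get_calibration("wrist")
W=np.eye(4);W[:3,:3]=Rn.from_quat(s["eef_rot"]).as_matrix();W[:3,3]=s["ee_pos"];M=np.linalg.inv(W@T)
# expected pixels of the plate top and foot corners
for z,a,b in((.108,.01,.045),(.012,.03,.05)):
  for i,j in((1,1),(1,-1),(-1,-1),(-1,1)):
    t=np.radians(-25.6);n=np.array([np.cos(t),np.sin(t)]);q=np.array([.4345,.2295])+i*a*n+j*b*np.array([-n[1],n[0]])
    X=M@[*q,z,1];print(z,(X[0]/X[2]*c["fx"]+c["cx"]).round(),(X[1]/X[2]*c["fy"]+c["cy"]).round())
```

```text
t 3.1 p [0.4351 0.2264 0.2222] f [-0.  -1.  -0.4] w 0.08707136085403504 tilt [-0.001  0.    -1.   ]
closing -25.809720071680303 q [ 0.25  0.1  -0.86  1.77  0.08  1.31 -1.08]
(0.4345, 0.2295, 0.066, -25.6) dp [ 0.01  -0.008  0.625] spin -0.0012
0.108 286.0 143.0
0.108 285.0 252.0
0.108 262.0 252.0
0.108 260.0 143.0
0.012 302.0 131.0
0.012 301.0 223.0
0.012 247.0 223.0
0.012 244.0 131.0
```

View pics/w1.png

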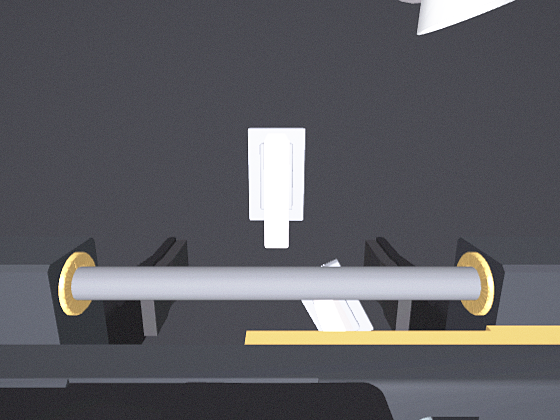

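The wrist view shows the square plate edge-on at columns 265–288 and its foot at (248–304, 128–220). That is within 3 px of my prediction and correctly aligned. I descend and grip.

>>> {"op": "carry_out", "data": {
  "deltas": [
    {"hand": 87,"dp": [0.022,0.003,0.1],"spin": 0},
    {"hand": 87,"dp": [0.022,0.003,0.25],"spin": 0},
    {"hand": 87,"dp": [0.022,0.003,0.4],"spin": 0},
    {"hand": 87,"dp": [0.022,0.003,0.52],"spin": 0},
    {"hand": 87,"dp": [0.022,0.003,0.6],"spin": 0},
    {"hand": 87,"dp": [0.022,0.003,0.625],"spin": 0},
    {"hand": 87,"dp": [0.022,0.003,0.625],"spin": 0},
    {"hand": 87,"dp": [0.022,0.003,0.625],"spin": 0}
  ],
  "force": 25
}}

```text
time: 3.95
ee_pos: [0.438, 0.2331, 0.0673]
eef_rot: [0.846, 0.532, 0.001, 0.0]
ft_force: [-0.1, -0.3, 0.3]
width: 0.0869
grip_force: 0.0
```

>>> {"op": "carry_out", "data": {
  "deltas": [
    {"hand": 50,"dp": [0,0,0],"spin": 0},
    {"hand": 30,"dp": [0,0,0],"spin": 0},
    {"hand": 24,"dp": [0,0,0],"spin": 0},
    {"hand": 20,"dp": [0,0,0],"spin": 0},
    {"hand": 10,"dp": [0,0,0],"spin": 0},
    {"hand": 10,"dp": [0,0,0],"spin": 0},
    {"hand": 10,"dp": [0,0,0],"spin": 0},
    {"hand": 10,"dp": [0,0,0],"spin": 0},
    {"hand": 10,"dp": [0,0,0],"spin": 0},
    {"hand": 10,"dp": [0,0,0],"spin": 0}
  ],
  "force": 25
}}

```text
time: 4.95
ee_pos: [0.437, 0.2331, 0.0661]
eef_rot: [0.846, 0.533, -0.0, 0.0]
ft_force: [-0.1, 1.1, -4.0]
width: 0.02
grip_force: 25.0
```

Run:
```python
from h import *
s=read_state();print(s["grip_force"],s["torque"])
p=np.array(s["ee_pos"]);z=p[2]
plan([(p[0],p[1],z+.13,None),(.56,.17,z+.13,-61),(.623,.149,z+.13,-97.1),(.623,.149,z,-97.1)])
```

```text
24.997763698920608 [-0.00659029 -0.04086447 -0.02843229]
t 4.95 p [0.437  0.2331 0.0661] f [-0.1  1.1 -4. ] w 0.019995306128416004 tilt [-0.  0. -1.]
closing -25.609420233572514 q [ 0.16  0.31 -0.83  1.94  0.27  1.01 -1.24]
(np.float64(0.4370496330835047), np.float64(0.2330912094003525), np.float64(0.1961261146665899), None) dp [ 0.    0.   -0.52] spin -0.0
(0.56, 0.17, np.float64(0.1961261146665899), -61) dp [-0.015  0.553  0.   ] spin 0.1966
(0.623, 0.149, np.float64(0.1961261146665899), -97.1) dp [0.18  0.196 0.   ] spin 0.2006
(0.623, 0.149, np.float64(0.06612611466658991), -97.1) dp [0.   0.   0.52] spin -0.0
```

Gripped at 20.0 mm width. I lift, then carry and turn in smooth steps.

>>> {"op": "carry_out", "data": {
  "deltas": [
    {"hand": 10,"dp": [0,0,-0.04],"spin": 0},
    {"hand": 10,"dp": [0,0,-0.12],"spin": 0},
    {"hand": 10,"dp": [0,0,-0.22],"spin": 0},
    {"hand": 10,"dp": [0,0,-0.32],"spin": 0},
    {"hand": 10,"dp": [0,0,-0.42],"spin": 0},
    {"hand": 10,"dp": [0,0,-0.49],"spin": 0},
    {"hand": 10,"dp": [0,0,-0.52],"spin": 0},
    {"hand": 10,"dp": [0,0,-0.52],"spin": 0}
  ]
}}

```text
time: 5.75
ee_pos: [0.4372, 0.2335, 0.197]
eef_rot: [0.846, 0.533, 0.001, 0.0]
ft_force: [-0.5, -0.7, -4.6]
width: 0.0202
grip_force: 25.0
```

>>> {"op": "carry_out", "data": {
  "deltas": [
    {"hand": 10,"dp": [0,0.04,0],"spin": 0.02},
    {"hand": 10,"dp": [0,0.11,0],"spin": 0.045},
    {"hand": 10,"dp": [0,0.2,0],"spin": 0.075},
    {"hand": 10,"dp": [-0.01,0.29,0],"spin": 0.105},
    {"hand": 10,"dp": [-0.01,0.38,0],"spin": 0.135},
    {"hand": 10,"dp": [-0.015,0.46,0],"spin": 0.165},
    {"hand": 10,"dp": [-0.015,0.53,0],"spin": 0.185},
    {"hand": 10,"dp": [-0.015,0.553,0],"spin": 0.1966},
    {"hand": 10,"dp": [-0.015,0.553,0],"spin": 0.1966}
  ]
}}

```text
time: 6.65
ee_pos: [0.56, 0.1693, 0.1944]
eef_rot: [0.968, 0.25, -0.001, -0.0]
ft_force: [-0.3, 0.9, -4.3]
width: 0.02
grip_force: 25.0
```

>>> {"op": "carry_out", "data": {
  "deltas": [
    {"hand": 10,"dp": [0.01,0.01,0],"spin": 0.02},
    {"hand": 10,"dp": [0.04,0.04,0],"spin": 0.045},
    {"hand": 10,"dp": [0.07,0.07,0],"spin": 0.075},
    {"hand": 10,"dp": [0.1,0.11,0],"spin": 0.105},
    {"hand": 10,"dp": [0.13,0.14,0],"spin": 0.135},
    {"hand": 10,"dp": [0.16,0.17,0],"spin": 0.165},
    {"hand": 10,"dp": [0.18,0.19,0],"spin": 0.19},
    {"hand": 10,"dp": [0.18,0.196,0],"spin": 0.2006},
    {"hand": 10,"dp": [0.18,0.196,0],"spin": 0.2006},
    {"hand": 10,"dp": [0.18,0.196,0],"spin": 0.2006}
  ]
}}

```text
time: 7.65
ee_pos: [0.6225, 0.1496, 0.196]
eef_rot: [0.998, -0.06, -0.0, 0.0]
ft_force: [-0.7, 0.1, -5.1]
width: 0.0197
grip_force: 25.0
```

Run:
```python
from h import *
s=read_state();print(s["grip_force"])
plan([(.623,.149,.0665,-97.1)])
im=np.hstack([cv2.resize(camera(n)[a:b,c:d,::-1],(400,400)) for n,a,b,c,d in(("top",80,280,60,260+60),("scene",200,400,240,440))])
cv2.imwrite("pics/p1.png",im)
```

```text
24.997883636970073
t 7.65 p [0.6225 0.1496 0.196 ] f [-0.7  0.1 -5.1] w 0.01966965042780061 tilt [-0.001  0.    -1.   ]
closing -96.93362720809893 q [ 0.11  0.44 -0.57  1.43  0.24  1.34 -2.16]
(0.623, 0.149, 0.0665, -97.1) dp [0.002 0.002 0.518] spin 0.0009
```

View pics/p1.png

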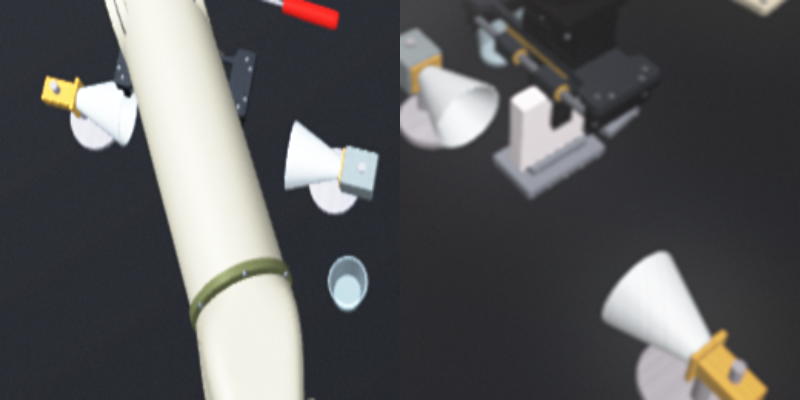

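The right half shows the sample held upright between the two horn mouths with nothing in the way. I lower it slowly, then release.

>>> {"op": "carry_out", "data": {
  "deltas": [
    {"hand": 10,"dp": [0.006,0,0.06],"spin": 0},
    {"hand": 10,"dp": [0.006,0,0.15],"spin": 0},
    {"hand": 10,"dp": [0.006,0,0.24],"spin": 0},
    {"hand": 10,"dp": [0.006,0,0.33],"spin": 0},
    {"hand": 10,"dp": [0.006,0,0.41],"spin": 0},
    {"hand": 10,"dp": [0.006,0,0.46],"spin": 0},
    {"hand": 10,"dp": [0.006,0,0.49],"spin": 0},
    {"hand": 10,"dp": [0.006,0,0.505],"spin": 0},
    {"hand": 10,"dp": [0.006,0,0.513],"spin": 0},
    {"hand": 10,"dp": [0.006,0,0.518],"spin": 0},
    {"hand": 10,"dp": [0.006,0,0.52],"spin": 0},
    {"hand": 10,"dp": [0.006,0,0.52],"spin": 0},
    {"hand": 10,"dp": [0.006,0,0.52],"spin": 0}
  ]
}}

```text
time: 9.05
ee_pos: [0.6249, 0.149, 0.0667]
eef_rot: [0.998, -0.062, 0.0, -0.0]
ft_force: [0.1, 0.8, -4.2]
width: 0.02
grip_force: 25.0
```

>>> {"op": "carry_out", "data": {
  "deltas": [
    {"hand": 10,"dp": [0,0,0.003],"spin": 0},
    {"hand": 10,"dp": [0,0,0.005],"spin": 0},
    {"hand": 10,"dp": [0,0,0.005],"spin": 0}
  ]
}}

```text
time: 9.35
ee_pos: [0.625, 0.149, 0.0661]
eef_rot: [0.998, -0.062, 0.0, 0.0]
ft_force: [-4.3, -2.0, 4.8]
width: 0.0199
grip_force: 25.0
```

>>> {"op": "carry_out", "data": {
  "deltas": [
    {"hand": 24,"dp": [0,0,0],"spin": 0},
    {"hand": 28,"dp": [0,0,0],"spin": 0},
    {"hand": 40,"dp": [0,0,0],"spin": 0},
    {"hand": 60,"dp": [0,0,0],"spin": 0},
    {"hand": 60,"dp": [0,0,0],"spin": 0},
    {"hand": 60,"dp": [0,0,0],"spin": 0}
  ]
}}

```text
time: 9.95
ee_pos: [0.6247, 0.149, 0.065]
eef_rot: [0.998, -0.062, 0.0, 0.0]
ft_force: [0.3, -0.3, 0.4]
width: 0.0522
grip_force: 0.0
```

>>> {"op": "carry_out", "data": {
  "deltas": [
    {"hand": 60,"dp": [0,0,-0.06],"spin": 0},
    {"hand": 60,"dp": [0,0,-0.16],"spin": 0},
    {"hand": 60,"dp": [0,0,-0.3],"spin": 0},
    {"hand": 60,"dp": [0,0,-0.45],"spin": 0},
    {"hand": 60,"dp": [0,0,-0.6],"spin": 0},
    {"hand": 60,"dp": [0,0,-0.65],"spin": 0},
    {"hand": 60,"dp": [0,0,-0.65],"spin": 0}
  ]
}}

```text
time: 10.65
ee_pos: [0.6256, 0.1495, 0.2307]
eef_rot: [0.998, -0.062, 0.002, -0.001]
ft_force: [-0.0, 0.3, -0.1]
width: 0.06
grip_force: 0.0
```

Run:
```python
from h import *
plan([(.56,-.06,.23,-85),(.5,-.24,.23,-80),(.471,-.339,.16,-80)])
```

```text
t 10.65 p [0.6256 0.1495 0.2307] f [-0.   0.3 -0.1] w 0.05996377279041357 tilt [ 0.004 -0.002 -1.   ]
closing -97.09616826963766 q [ 0.11  0.42 -0.57  1.38  0.23  1.4  -2.15]
(0.56, -0.06, 0.23, -85) dp [-0.157  0.864  0.003] spin -0.0672
(0.5, -0.24, 0.23, -80) dp [-0.302  0.696  0.   ] spin -0.0278
(0.471, -0.339, 0.16, -80) dp [-0.183  0.37   0.28 ] spin 0.0
```

>>> {"op": "carry_out", "data": {
  "deltas": [
    {"hand": 30,"dp": [-0.08,0.43,0],"spin": -0.03},
    {"hand": 0,"dp": [-0.157,0.864,0.003],"spin": -0.0672},
    {"hand": 0,"dp": [-0.157,0.864,0.003],"spin": -0.0672},
    {"hand": 0,"dp": [-0.157,0.864,0.003],"spin": -0.0672},
    {"hand": 0,"dp": [-0.157,0.864,0.003],"spin": -0.0672},
    {"hand": 0,"dp": [-0.157,0.864,0.003],"spin": -0.0672},
    {"hand": 0,"dp": [-0.157,0.864,0.003],"spin": -0.0672}
  ]
}}

```text
time: 11.35
ee_pos: [0.5586, -0.0602, 0.2258]
eef_rot: [0.999, 0.043, -0.001, -0.0]
ft_force: [-0.2, 1.1, 0.5]
width: 0.012
grip_force: 0.0
```

>>> {"op": "carry_out", "data": {
  "deltas": [
    {"hand": 0,"dp": [-0.302,0.696,0],"spin": -0.0278},
    {"hand": 0,"dp": [-0.302,0.696,0],"spin": -0.0278},
    {"hand": 0,"dp": [-0.302,0.696,0],"spin": -0.0278},
    {"hand": 0,"dp": [-0.302,0.696,0],"spin": -0.0278},
    {"hand": 0,"dp": [-0.302,0.696,0],"spin": -0.0278},
    {"hand": 0,"dp": [-0.302,0.696,0],"spin": -0.0278},
    {"hand": 0,"dp": [-0.302,0.696,0],"spin": -0.0278}
  ]
}}

```text
time: 12.05
ee_pos: [0.5, -0.2379, 0.2264]
eef_rot: [0.996, 0.089, -0.0, -0.001]
ft_force: [0.3, 0.8, 0.0]
width: 0.0003
grip_force: 0.0
```

Run:
```python
from h import *
im=camera("top")[...,::-1];cv2.imwrite("pics/top1.png",im)
cv2.imwrite("pics/c3.png",cv2.resize(im[100:250,80:320],None,fx=3.3,fy=3.3,interpolation=cv2.INTER_CUBIC))
plan([(.471,-.339,.16,-80)])
```

```text
t 12.1 p [ 0.5    -0.238   0.2266] f [-0.1 -0.4  0.1] w 0.00040053359459190355 tilt [ 0.    -0.001 -1.   ]
closing -79.77962800595002 q [ 0.74  0.2  -0.43  1.63  0.09  1.33 -1.1 ]
(0.471, -0.339, 0.16, -80) dp [-0.186  0.377  0.266] spin 0.0012
```

View pics/c3.png

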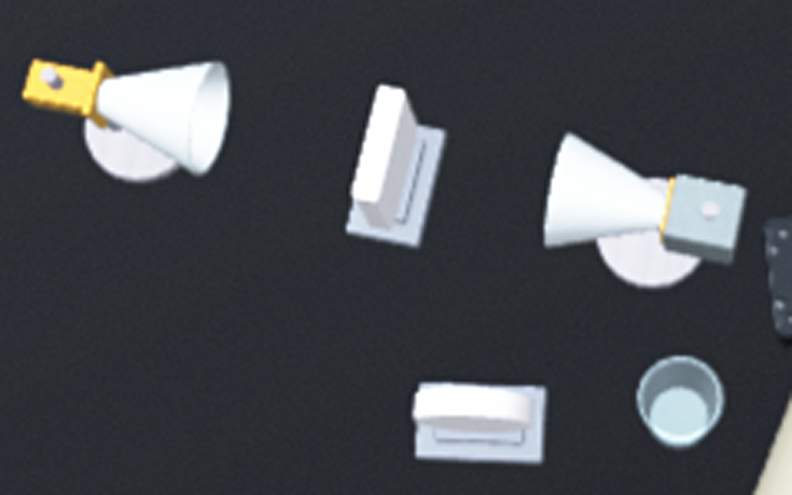

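The crop shows the sample standing upright between the mouths, with foot edge (445,130)–(420,246) parallel to the right horn's rim (568,132)–(545,245). The round sample and beaker have not moved. A numeric check follows.

Run:
```python
from h import *
P=ray(c1([(445,130),(420,246),(347,232)]),.012);c=(P[0]+P[2])/2
e=P[0]-P[1];f=P[1]-P[2];print("plate",c,np.linalg.norm(e),np.linalg.norm(f),"width deg",np.degrees(np.arctan2(e[1],e[0])),"normal deg",np.degrees(np.arctan2(-f[1],-f[0])))
F=ray(c1([(140,126),(650,232)]),.01);d=F[0]-F[1];print("feet",F,np.linalg.norm(d),"axis",np.degrees(np.arctan2(d[1],d[0])),"mid",F.mean(0))
r=ray(c1([(568,132),(545,245)]),.075).mean(0);l=ray(c1([(224,62),(203,176)]),.075).mean(0)
u=(l-r)/np.linalg.norm(l-r);v=(c-r)[:2];print("along",v@u[:2],"of",np.linalg.norm(l-r),"across",v@[u[1],-u[0]])
```

```text
plate [0.61990811 0.14866529 0.012     ] 0.09979236800598443 0.060577933569307144 width deg -5.478463556238823 normal deg 83.66379705206161
feet [[ 0.64937497  0.36421641  0.01      ]
 [ 0.59468448 -0.06078398  0.01      ]] 0.4285048193935868 axis 82.66728365236786 mid [0.62202973 0.15171621 0.01      ]
along 0.13659063494524792 of 0.2753385607338424 across -0.0028253407981718246
```

>>> {"op": "carry_out", "data": {
  "deltas": [
    {"hand": 0,"dp": [-0.186,0.377,0],"spin": 0},
    {"hand": 0,"dp": [-0.186,0.377,0],"spin": 0},
    {"hand": 0,"dp": [-0.186,0.377,0.1],"spin": 0},
    {"hand": 0,"dp": [-0.186,0.377,0.2],"spin": 0},
    {"hand": 0,"dp": [-0.186,0.377,0.266],"spin": 0},
    {"hand": 0,"dp": [-0.186,0.377,0.266],"spin": 0},
    {"hand": 0,"dp": [-0.186,0.377,0.266],"spin": 0}
  ]
}}

```text
time: 12.8
ee_pos: [0.4705, -0.3403, 0.1608]
eef_rot: [0.996, 0.088, 0.0, -0.0]
ft_force: [-0.5, 0.3, 1.1]
width: 0.0003
grip_force: 0.0
```

The sample is 137 of 275 mm along the axis, 3 mm off across it, and square within about 1.5°. Next I approach the lever in steps.

>>> {"op": "carry_out", "data": {
  "deltas": [
    {"hand": 0,"dp": [0,0,0.08],"spin": 0},
    {"hand": 0,"dp": [0,0,0.15],"spin": 0},
    {"hand": 0,"dp": [0,0,0.18],"spin": 0},
    {"hand": 0,"dp": [0,0,0.19],"spin": 0},
    {"hand": 0,"dp": [0,0,0.19],"spin": 0}
  ]
}}

```text
time: 13.3
ee_pos: [0.4703, -0.3412, 0.1139]
eef_rot: [0.996, 0.087, 0.001, 0.0]
ft_force: [-0.7, 0.7, -0.1]
width: 0.0002
grip_force: 0.1
```

>>> {"op": "carry_out", "data": {
  "deltas": [
    {"hand": 0,"dp": [0,0,0.006],"spin": 0},
    {"hand": 0,"dp": [0,0,0.012],"spin": 0},
    {"hand": 0,"dp": [0,0,0.012],"spin": 0},
    {"hand": 0,"dp": [0,0,0.012],"spin": 0}
  ]
}}

```text
time: 13.7
ee_pos: [0.4698, -0.3417, 0.1102]
eef_rot: [0.996, 0.087, 0.0, 0.0]
ft_force: [-1.2, 0.1, 5.2]
width: 0.0004
grip_force: 1.9
```

>>> {"op": "carry_out", "data": {
  "deltas": [
    {"hand": 0,"dp": [0,0,0.006],"spin": 0},
    {"hand": 0,"dp": [0,0,0.012],"spin": 0},
    {"hand": 0,"dp": [0,0,0.012],"spin": 0},
    {"hand": 0,"dp": [0,0,0.012],"spin": 0}
  ]
}}

```text
time: 14.1
ee_pos: [0.4695, -0.3416, 0.1068]
eef_rot: [0.996, 0.087, -0.0, 0.0]
ft_force: [-2.3, -2.1, 5.1]
width: 0.0004
grip_force: 2.0
```

Contact came at about 0.111 m. For half travel I go down another 12 mm or so.

>>> {"op": "carry_out", "data": {
  "deltas": [
    {"hand": 0,"dp": [0,0,0.01],"spin": 0},
    {"hand": 0,"dp": [0,0,0.02],"spin": 0},
    {"hand": 0,"dp": [0,0,0.03],"spin": 0},
    {"hand": 0,"dp": [0,0,0.04],"spin": 0},
    {"hand": 0,"dp": [0,0,0.05],"spin": 0},
    {"hand": 0,"dp": [0,0,0.05],"spin": 0},
    {"hand": 0,"dp": [0,0,0.05],"spin": 0},
    {"hand": 0,"dp": [0,0,0.05],"spin": 0},
    {"hand": 0,"dp": [0,0,0.05],"spin": 0},
    {"hand": 0,"dp": [0,0,0.05],"spin": 0}
  ]
}}

```text
time: 15.1
ee_pos: [0.4693, -0.3415, 0.0944]
eef_rot: [0.996, 0.087, -0.0, 0.0]
ft_force: [-4.0, -0.8, 6.7]
width: 0.0003
grip_force: 2.9
```

Run:
```python
from h import *
F=[];Z=[]
im=camera("scene")[...,::-1]
cv2.imwrite("pics/l.png",cv2.resize(im[130:240,120:270],(800,587),interpolation=cv2.INTER_CUBIC))
for i in range(6):
    camera("top");s=read_state();F.append(s["ft_force"]);Z.append(s["ee_pos"])
print(np.mean(F,0),np.mean(Z,0),s["time"])
```

```text
[-3.52455304 -0.43241298  6.32194089] [ 0.46930134 -0.34152384  0.09442293] 15.45
```

View pics/l.png

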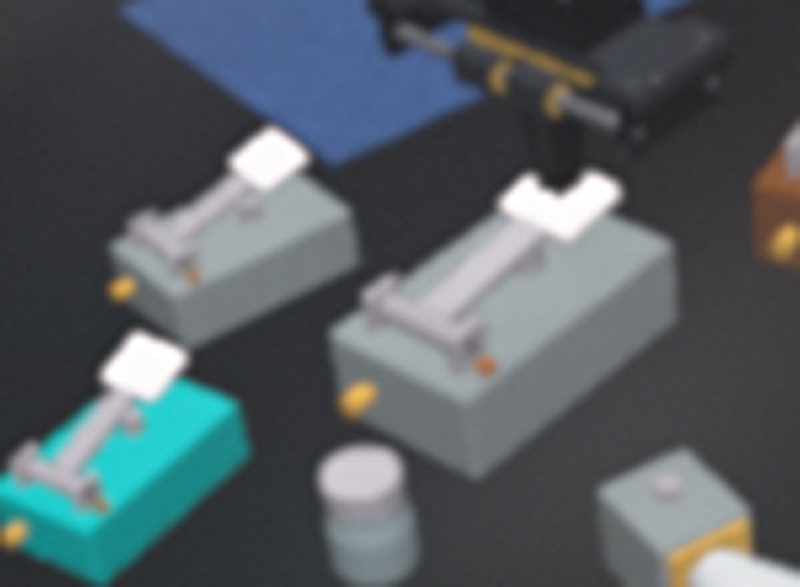

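The picture shows the closed fingers on the big grey box's paddle at (560,185), pressed part way, with the jar undisturbed. The steady force is 6.3 N at z = 0.0944, which agrees with half travel. I hand the job in.

```bash
python3 -c "
from bench import *
print(close_job())"
```

```text
the job is handed in; nothing more can be done
None
```

I handed the job in: the square sample stands released midway between the horn mouths (about 3 mm off the line and 1.5° off square, measured from the top camera). The fingers hold the key box lever at about half travel with 6.3 N, judged from finger height and force; no verdict came back.

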